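Post a failed drive unit through the flap of the reject box

TASK

The drive unit with the red tag has failed its test and lies on the steel lead-in shelf of the red reject box. With your fingertips push it gently along the shelf and in through the hanging flap until it drops down inside the box, then draw your fingers back out and let the flap swing fully shut behind them. Do not pick the unit up or pinch it, and leave the other things on the bench where they are.

Things in the scene. Friction and masses are not known exactly. Their poses are not given: they have to be found in the camera images.
- station: the reject box, fixed to the bench: red sheet-steel box with a clear window in its roof, a bright steel lead-in shelf in front. Origin: on the bench (z = 0), in the plane of the box's front face, mid-width. x axis: from the shelf into the box (the way to push), z up. Box: x 0 to 260 mm, 220 mm wide, roof 172 mm above the bench; its floor inside 12 mm above the bench
- opening (a point): middle of the opening's lower edge, at shelf height (90 mm above the bench), in the plane of the front face; axes as the station's. The opening is 125 mm wide (y -62 to 62 mm), flush with the guides, and 65 mm high (to 155 mm above the bench); the flap hangs in it
- shelf_end (a point): middle of the open outer end of the lead-in shelf, on its top face, 230 mm before the front face; axes as the station's. Shelf: slippery steel, 200 mm wide, top 90 mm above the bench, an 18 mm high guide along each side: the guides are 192 mm apart from 26 mm in, narrow to 124 mm apart at 166 mm in, then run straight to the opening
- lip (a point): middle of the inner edge of the shelf, 15 mm behind the front face, at shelf height; axes as the station's. From here a slippery slide falls at 28 degrees for 60 mm, then at 45 degrees to the box floor: a unit whose middle is pushed some 20 mm past this lip tips over it (its rear end rises up to 20 mm) and slides down
- flap (a joint): angle of the flap that closes the opening: aluminium plate with a black rubber edge, 114 mm wide, 58 mm long, 50 g, hung from a hinge along its top edge (hinge 9 mm behind the front face, 152 mm above the bench). 0 = hanging shut, it opens inwards only, up to 1.45 rad; a push of 1 N or less on its lower part opens it. Its own weight shuts it against a damper, in about 2 s
- flap_edge (a point): middle of the lower edge of the flap (4 mm above the shelf when shut)
- failed_unit: loose drive unit with a round RED tag on top, flat box 85 mm long (its x) x 70 mm wide (its y) x 28 mm high, about 180 g, dark grey on an aluminium base; lies flat on the lead-in shelf with its x axis roughly along the station's x. Origin: centre of its underside
- good_unit: bystander: the same kind of unit with a round GREEN tag, lying on the bench beyond the open end of the shelf. Origin: centre of its underside
- bottle: bystander: white plastic bottle, 68 mm across, 165 mm high, standing on the bench beside the box. Origin: centre of its foot
- spool: bystander: grey spool, 58 mm across, 46 mm high, standing on the bench beside the shelf. Origin: centre of its foot
- screwdriver: bystander: screwdriver with a red handle, 170 mm long, lying on the bench beside the shelf. Origin: its middle, on the bench
Mind the look-alikes: they are no part of the job. Leave any white look-alike of the failed_unit alone.

How it is judged:
By the outcome, as a careful person would: the job done as asked, in the order asked, and still so for the second after the job is handed in, with the robot touching nothing.
It also fails if it takes over 35 s, if anything falls off the work surface, if the arm or the gripper's body presses on something with over 40 N, if the wrist force passes 120 N, or if a joint passes its speed limit or range.

ROBOT

A 6-joint arm with a two-finger parallel gripper is mounted at the origin on the work surface. World frame = base frame: x ahead of the robot, y to its left, z up, the work surface at z = 0. Lengths are in m, angles in rad, forces in N, time in s.
With the tool pointing down it reaches from about 0.35 to 0.775 m from the base axis. Payload 7.3 kg.
Tool frame: the origin (TCP) lies between the finger pads; the fingertips stand 25 mm ahead of it and the grasp point (between the pads) lies 6 mm ahead of it; y points along the fingers, z is the direction in which the jaws open and shut, and the axes are right-handed (so a half turn about y gives the same grasp; the last joint's range is limited). The gripper opens to 92 mm and grips with 3 to 60 N. Pads are 19 mm wide; open, the fingers measure 130 mm over their backs; the gripper's body (75 mm by 190 mm) begins 47 mm behind the grasp point.
Start: joints at [-1.429, 0.342, 1.524, -0, 1.275, -0.146], TCP at [0.149, -0.503, 0.252] pointing down, gripper open.
Joint ranges: [-2.53, 2.53], [-0.77, 2.02], [0.04, 2.7], [-1, 4.14], [0.28, 2.66], [-3.11, 3.11]. Speed limits (rad/s): [2.57, 2.57, 3.14, 3.14, 3.14, 3.14].

INTERFACE

Orientations are given as [roll, pitch, yaw] about the fixed x, y, z axes, in that order (R = Rz(yaw) Ry(pitch) Rx(roll)).
In Python, from cell import sensors, read_camera, hand_in gives the robot as it stands. The module is installed in compiled form; this text tells all that it offers.
- The arm moves only by the tool send_rows, never from a script. Its argument "motion" is a list that holds one entry, the list of rows, each a list of 4 numbers: the shift along the tool's x, y, z in m, then the turn about the tool's y in degrees. In form: [[[tx, ty, tz, twist], ...]]. A call has 1 to 8 rows; each row is the pose to reach, as a shift and turn from the pose measured when the call began, along the tool's axes at that moment; what a row does not reach only later rows make up. A row lasts 1/10 s, in which the tool goes at most 50 mm and 8.59 degrees, less where a joint would pass 70% of its speed; a pose out of reach is approached as far as the arm can. A call with a gripper value outside its range is refused whole. "gripper" is the opening, from 0 (shut) to 1 (fully open), set as the call begins (left out, the last holds). The fingers move at their own pace and stop on an object; "grip_force" is the grip in N (left out, the last holds). Time passes only in rows, so rows that repeat a pose let the fingers close. It gives the time, the measured TCP pose, the force and the opening at its end, in the units of the state.
- sensors.observe(): the state, without advancing time (a new reading comes with each control period).
- read_camera(name): name is "scene" or "top" or "wrist"; returns a dict with "frame" (480x640x3 uint8, red, green, blue), "fx", "fy", "cx", "cy" (pixels), "distortion" ([k1, k2, p1, p2, k3] as OpenCV has them; the pictures are not rectified), "extrinsics" (4x4, takes a point from world to camera coordinates). Camera axes: x right, y up, looking along -z (the intrinsics and any distortion apply to the point x, -y, -z); pixel columns grow to the right and rows downward; lengths in m; the calibration is good to about 2 mm. A picture is of the moment at which its call begins. There is no depth.
- hand_in(): hands the job in, once; it reports no verdict.
The state is a dict: "time": time; "qpos": joint angles; "qvel": joint speeds; "joint_efforts": joint torques, N m; "tool_pos": TCP position; "tool_rot": TCP orientation; "contact_force": force on the tool from outside, world axes, zero at the start; "torque": the same for the moment, N m; "opening": finger opening in m.
Only numpy, scipy, OpenCV 4.12 (cv2) and the standard library are available. Lean on these libraries where they do the work, as an engineer would, in place of code of your own. Each camera call takes 0.05 s, during which the arm holds its last target.

## Working session

There is one attempt and no reset: what is moved stays moved. The work goes in short steps, Python scripts to look and compute and a tool call to move; the robot and the scene stay as the last step left them, time stands still between calls to the robot, and variables do not carry over. Pictures are saved under pics/ and viewed, and the job is handed in when it is done.

Besides the shell and the picture viewer there is one more tool, called as name(argument=value, ...), one argument or row to a line, values as JSON. send_rows: Moves the arm, as the interface text tells. Its arguments: {"type":"object","properties":{"motion":{"type":"array"},"gripper":{"type":"number"},"grip_force":{"type":"number"}},"required":["motion"]}

```bash
mkdir -p pics
cat > h.py <<'E'
import numpy as np, cv2
from cell import sensors, read_camera, hand_in
from scipy.spatial.transform import Rotation as R
def save(name,fn):
    c=read_camera(name); cv2.imwrite('pics/'+fn+'.png',c['frame'][:,:,::-1]); 
    np.savez('pics/'+fn+'.npz',**c); return c
def K(c): return np.array([[c['fx'],0,c['cx']],[0,c['fy'],c['cy']],[0,0,1.]])
def ray(c,uv):
    p=cv2.undistortPoints(np.array([[uv]],float),K(c),np.array(c['distortion'],float))[0,0]
    E=np.array(c['extrinsics']); d=E[:3,:3].T@np.array([p[0],-p[1],-1]); o=-E[:3,:3].T@E[:3,3]; return o,d
def onz(c,uv,z):
    o,d=ray(c,uv); return o+d*(z-o[2])/d[2]
def proj(c,P):
    E=np.array(c['extrinsics']); P=np.atleast_2d(P); q=P@E[:3,:3].T+E[:3,3]; q=q*[1,-1,-1]
    return cv2.projectPoints(q,np.zeros(3),np.zeros(3),K(c),np.array(c['distortion'],float))[0][:,0]
E
python3 - <<'E'
from h import *
for n in['scene','top','wrist']: save(n,n+'0')
s=sensors.observe();print({k:np.round(v,3) for k,v in s.items()})
E
```

```text
{'time': np.float64(0.15), 'qpos': array([-1.429,  0.343,  1.525, -0.   ,  1.275, -0.146]), 'qvel': array([-0.   , -0.003, -0.003,  0.   ,  0.001,  0.001]), 'joint_efforts': array([ 2.0000e-03, -4.3147e+01, -2.4435e+01,  7.2000e-02,  5.4000e-02,
       -0.0000e+00]), 'tool_pos': array([ 0.149, -0.503,  0.251]), 'tool_rot': array([-1.572,  0.   , -2.854]), 'contact_force': array([ 0.08 ,  0.236, -0.268]), 'torque': array([ 0.038, -0.018,  0.025]), 'opening': np.float64(0.092)}
```

View pics/scene0.png

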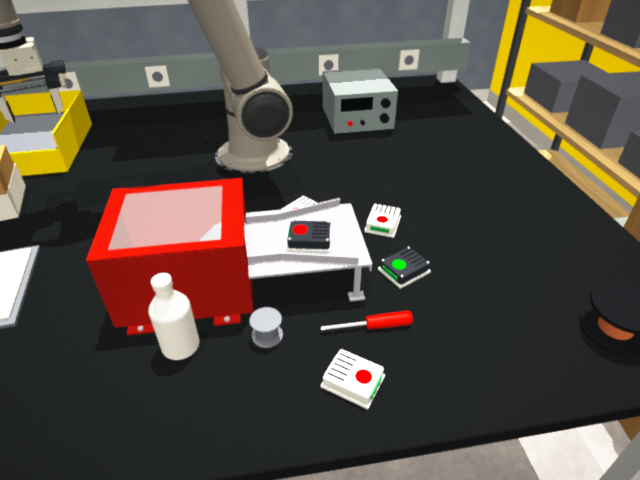

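View pics/top0.png

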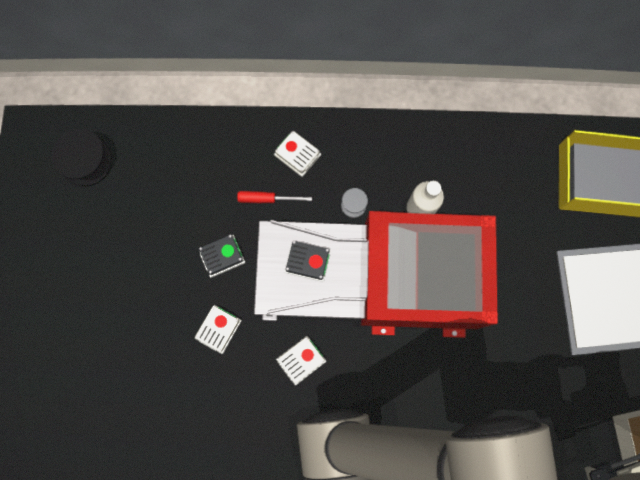

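View pics/wrist0.png

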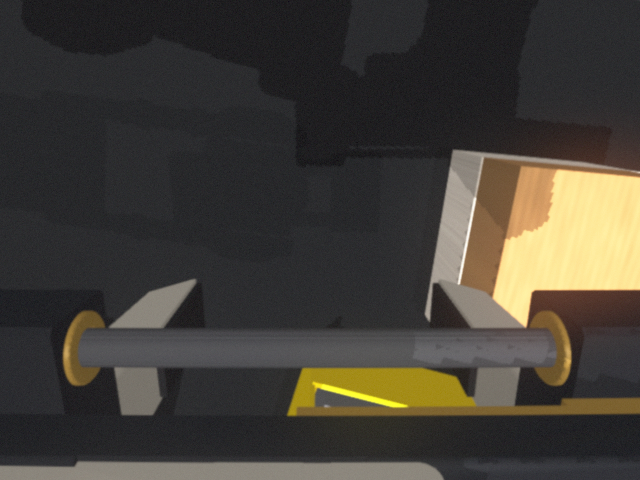

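The dark unit with the red tag at top (308,260), on the shelf, fits the description. The white look-alikes with red tags at (297,153), (218,330) and (301,360) do not, nor does the dark unit with the green tag at (222,255). I'll confirm with one enlarged crop and measure.

Run:
```python
from h import *
c=dict(np.load('pics/top0.npz')); f=c['frame']
cv2.imwrite('pics/crop1.png',cv2.resize(f[190:345,185:385,::-1],None,fx=4,fy=3.85,interpolation=cv2.INTER_CUBIC)[:600])
print('cam',-c['extrinsics'][:3,:3].T@c['extrinsics'][:3,3], c['fx'])
hsv=cv2.cvtColor(f,cv2.COLOR_RGB2HSV)
red=((hsv[...,1]>150)&(hsv[...,2]>90)&((hsv[...,0]<8)|(hsv[...,0]>172))).astype(np.uint8)
n,l,st,ce=cv2.connectedComponentsWithStats(red)
for i in range(1,n):
    if st[i,4]>30: print('red',st[i],ce[i].round(1))
# shelf rectangle: bright
sh=((hsv[...,2]>150)&(hsv[...,1]<40)).astype(np.uint8); sh[:215]=0; sh[325:]=0; sh[:,:245]=0; sh[:,372:]=0
cs,_=cv2.findContours(sh,cv2.RETR_EXTERNAL,cv2.CHAIN_APPROX_NONE); k=max(cs,key=cv2.contourArea)
print('shelf',cv2.approxPolyDP(cv2.convexHull(k),3,True)[:,0].tolist())
# red box outline
i=1+np.argmax(st[1:,4]); m=(l==i).astype(np.uint8); m=cv2.morphologyEx(m,cv2.MORPH_OPEN,np.ones((3,3)))
k=max(cv2.findContours(m,cv2.RETR_EXTERNAL,cv2.CHAIN_APPROX_NONE)[0],key=cv2.contourArea)
for q in cv2.approxPolyDP(cv2.convexHull(k),3,True)[:,0]: print('box',q,onz(c,q,.172).round(4))
dk=(hsv[...,2]<90).astype(np.uint8); dk[:,:270]=0;dk[:,345:]=0;dk[:235]=0;dk[285:]=0
dk|=red*((np.indices(red.shape)[1]>270)&(np.indices(red.shape)[1]<345)&(np.indices(red.shape)[0]>235)&(np.indices(red.shape)[0]<285)).astype(np.uint8)
k=max(cv2.findContours(dk,cv2.RETR_EXTERNAL,cv2.CHAIN_APPROX_NONE)[0],key=cv2.contourArea)
r=cv2.minAreaRect(k);print('unit',r)
for q in cv2.boxPoints(r): print(q,onz(c,q,.118).round(4))
for q in [(258,222),(255,316),(367,317),(368,225)]: print('shelfpt',q,onz(c,q,.09).round(4))
```

```text
cam [0.32739563 0.06640866 1.40174734] 624.1138924460735
red [286 141  11  10  82] [290.8 145.7]
red [237 191  38  12 427] [255.2 196.7]
red [ 364  211  134  124 6268] [426.2 271.8]
red [309 255  14  13 145] [315.3 261. ]
red [215 316  11  11 100] [220.3 321. ]
red [443 328  22   9 163] [453.4 331.9]
red [302 349  11  12  99] [307.1 354.6]
shelf [[259, 222], [365, 225], [367, 277], [363, 317], [263, 319], [255, 313]]
box [369 211] [ 0.6462 -0.0378  0.172 ]
box [495 216] [ 0.6408 -0.2975  0.172 ]
box [497 322] [ 0.4239 -0.2935  0.172 ]
box [366 322] [ 0.421  -0.0321  0.172 ]
unit ((307.7294006347656, 258.2176513671875), (36.44432067871094, 26.790912628173828), 12.528807640075684)
[287.03528 267.3412 ] [0.5361 0.1284 0.118 ]
[292.84705 241.18823] [0.5919 0.1177 0.118 ]
[328.42352 249.09412] [0.5763 0.0427 0.118 ]
[322.61176 275.24707] [0.5207 0.0541 0.118 ]
shelfpt (258, 222) [0.6387 0.195  0.09  ]
shelfpt (255, 316) [0.436  0.1945 0.09  ]
shelfpt (367, 317) [ 0.4377 -0.0408  0.09  ]
shelfpt (368, 225) [ 0.6362 -0.0426  0.09  ]
```

View pics/crop1.png

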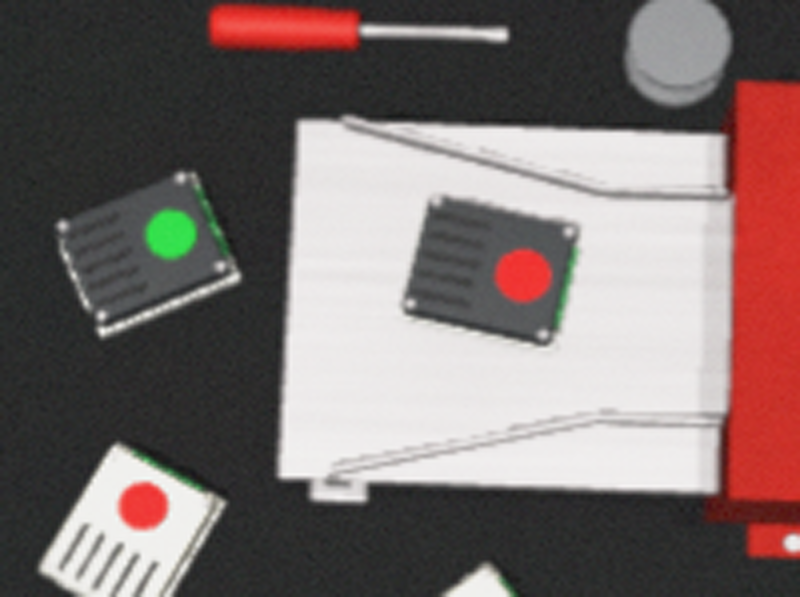

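The crop confirms a dark body with a red tag on the shelf, its corners at about (294,241), (329,249), (322,280) and (286,270). It is yawed about 13° and sits roughly 20 mm off the middle. The shelf measures 203 x 231 mm against 200 x 230 given, so the calibration holds.

Station origin is about (0.5355, -0.036), with its x axis along world -y. I'm moving to behind the unit now.

send_rows(
  motion=[
    [[-0.03,-0.01,-0.027,-8],[-0.06,-0.02,-0.054,-16],[-0.09,-0.02,-0.081,-24],[-0.12,-0.02,-0.108,-32],[-0.15,-0.02,-0.136,-40],[-0.18,-0.02,-0.163,-48],[-0.21,-0.02,-0.19,-56],[-0.24,-0.02,-0.217,-64]],
  ],
  gripper=0.33,
)

```text
time: 0.95
tool_pos: [0.318, -0.2254, 0.2715]
tool_rot: [-1.571, 0.001, -1.731]
contact_force: [1.1, -0.1, 0.2]
opening: 0.0332
```

```bash
cat >> h.py <<'E'
O=np.array([.5355,-.036]);ex=np.array([-.008,-1.]);ey=np.array([1,-.008])
def go(x,y,z,yaw=-1.579):
    s=sensors.observe(); p=np.array(s['tool_pos']); r=R.from_euler('xyz',s['tool_rot'])
    t=np.r_[O+x*ex+y*ey,z]; d=r.inv().apply(t-p)
    rel=p[:2]-O
    print('t',round(float(s['time']),2),'station',np.round([rel@ex,rel@ey],4),'z',p[2].round(4),'rot',np.round(s['tool_rot'],3),'F',np.round(s['contact_force'],1),'open',round(float(s['opening']),3))
    print('shift',d.round(4),'twist',-np.degrees((yaw-s['tool_rot'][2]+np.pi)%(2*np.pi)-np.pi).round(2))
E
python3 -c "
from h import *
go(-.205,.022,.25)"
```

```text
t 0.95 station [ 0.1911 -0.216 ] z 0.2715 rot [-1.571e+00  1.000e-03 -1.731e+00] F [ 1.1 -0.1  0.2] open 0.033
shift [-0.4277  0.0219  0.175 ] twist -8.73
```

send_rows(
  motion=[
    [[-0.043,0,0.0175,-4],[-0.086,0,0.035,-8.7],[-0.129,0,0.0525,-8.7],[-0.172,0,0.07,-8.7],[-0.215,0,0.0875,-8.7],[-0.258,0,0.105,-8.7],[-0.301,0,0.1225,-8.7],[-0.344,0,0.14,-8.7]],
  ],
)

```text
time: 1.75
tool_pos: [0.5117, 0.0937, 0.2716]
tool_rot: [-1.571, 0.001, -1.579]
contact_force: [0.6, -0.5, -0.6]
opening: 0.0304
```

```bash
python3 -c "
from h import *
go(-.205,.022,.18)"
```

```text
t 1.75 station [-0.1295 -0.0248] z 0.2716 rot [-1.571e+00  1.000e-03 -1.579e+00] F [ 0.6 -0.5 -0.6] open 0.03
shift [-0.0754  0.0917  0.0468] twist -0.01
```

send_rows(
  motion=[
    [[-0.03,0,0.02,0],[-0.06,0,0.04,0],[-0.0754,0.0,0.0468,0],[-0.0754,0.03,0.0468,0],[-0.0754,0.06,0.0468,0],[-0.0754,0.085,0.0468,0],[-0.0754,0.0917,0.0468,0],[-0.0754,0.0917,0.0468,0]],
  ],
)

```text
time: 2.55
tool_pos: [0.5587, 0.1688, 0.1791]
tool_rot: [-1.573, 0.001, -1.579]
contact_force: [0.1, -0.7, 0.7]
opening: 0.0306
```

```bash
python3 -c "
from h import *
go(-.205,.022,.136)
save('wrist','w1');save('scene','s1');c=save('top','t1')
"
```

```text
t 2.55 station [-0.2049  0.0216] z 0.1791 rot [-1.573e+00  1.000e-03 -1.579e+00] F [ 0.1 -0.7  0.7] open 0.031
shift [-0.      0.0431  0.0005] twist -0.02
```

View pics/s1.png

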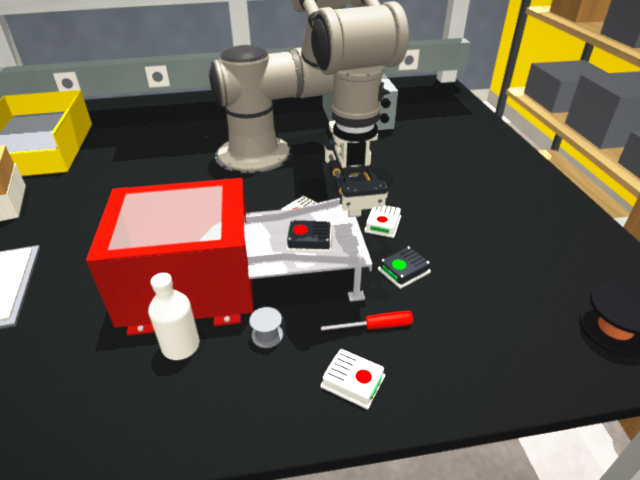

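View pics/w1.png

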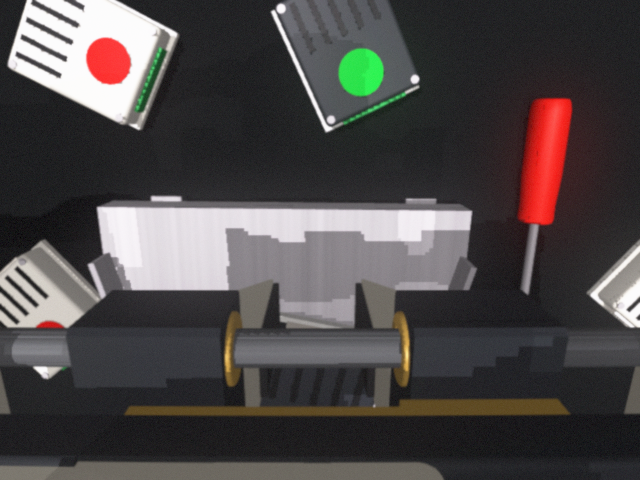

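View pics/t1.png

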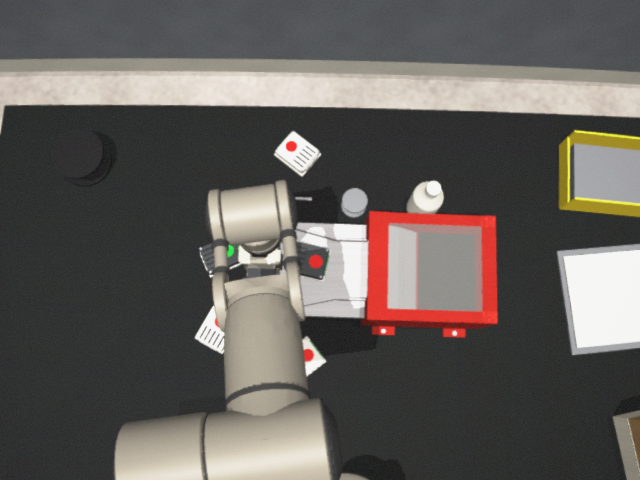

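```bash
python3 - <<'E'
from h import *
c=dict(np.load('pics/w1.npz'));E=c['extrinsics'];o=-E[:3,:3].T@E[:3,3]
s=sensors.observe();print('cam',o,'look',-E[2,:3],'tcp',s['tool_pos'])
E
python3 - <<'E'
import cv2
f=cv2.imread('pics/s1.png');cv2.imwrite('pics/c2.png',cv2.resize(f[110:300,220:440],None,fx=3.5,fy=3.1,interpolation=cv2.INTER_CUBIC))
E
```

```text
cam [0.55989453 0.24262863 0.31194856] look [-0.00520978 -0.2697642  -0.96291232] tcp [0.55997781 0.16891611 0.18154249]
```

View pics/c2.png

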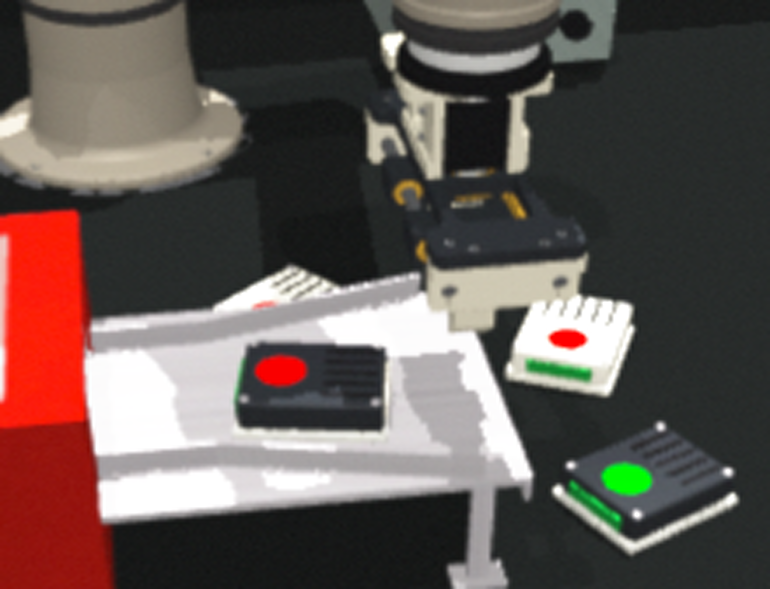

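The scene crop shows the fingers behind the unit, between the guides and clear of everything. The wrist camera sits on the outer side, away from the box. Next I lower to a tip height of about 0.111 m: the tips still meet the unit's top 7 mm, and the gripper body clears the 172 mm roof.

send_rows(
  motion=[
    [[0,0.02,0,0],[0,0.035,0,0],[0,0.044,0,0],[0,0.044,0,0],[0.008,0.044,0,0],[0.016,0.044,0,0],[0.02,0.044,0,0],[0.024,0.044,0,0]],
  ],
)

```text
time: 3.5
tool_pos: [0.5602, 0.1443, 0.1381]
tool_rot: [-1.568, 0.002, -1.58]
contact_force: [-0.3, 0.5, -0.4]
opening: 0.0298
```

```bash
python3 -c "
from h import *
go(-.14,.022,.136)"
```

```text
t 3.5 station [-0.1805  0.0232] z 0.1381 rot [-1.568  0.002 -1.58 ] F [-0.3  0.5 -0.4] open 0.03
shift [ 0.0405  0.002  -0.0012] twist -0.06
```

send_rows(
  motion=[
    [[0.005,0.002,0,0],[0.01,0.002,0,0],[0.015,0.002,0,0],[0.02,0.002,0,0],[0.025,0.002,0,0],[0.03,0.002,0,0],[0.035,0.002,0,0],[0.04,0.002,0,0]],
  ],
)

```text
time: 4.3
tool_pos: [0.5598, 0.1039, 0.136]
tool_rot: [-1.568, 0.002, -1.58]
contact_force: [-0.4, 0.3, 0.5]
opening: 0.0304
```

```bash
python3 -c "
from h import *
go(-.1,.015,.136)
save('scene','s2');c=save('top','t2')
f=c['frame'][190:345,185:385,::-1];g=cv2.imread('pics/s2.png')[130:300,200:400]
cv2.imwrite('pics/c3.png',np.hstack([cv2.resize(f,(400,310)),cv2.resize(g,(400,310))]))"
```

```text
t 4.3 station [-0.1401  0.0232] z 0.136 rot [-1.568  0.002 -1.58 ] F [-0.4  0.3  0.5] open 0.03
shift [ 0.0401 -0.0001 -0.0081] twist -0.06
```

View pics/c3.png

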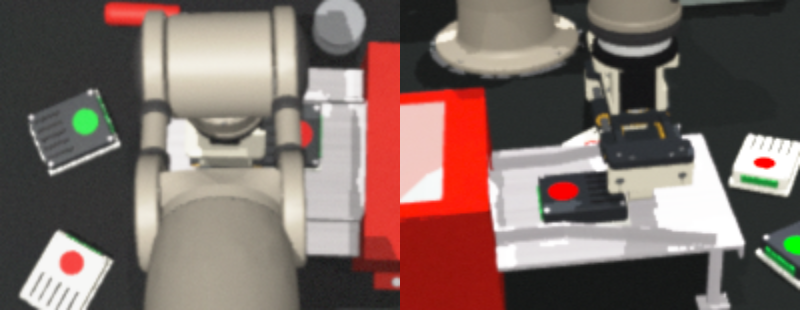

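The scene crop shows the unit nearly square ahead of the fingers, its tag at about scene (340,233). I'll go on, drifting toward the middle.

send_rows(
  motion=[
    [[0.005,0,-0.001,0],[0.01,0,-0.002,0],[0.015,0,-0.004,0],[0.02,0,-0.006,0],[0.025,0,-0.008,0],[0.03,0,-0.01,0],[0.035,0,-0.012,0],[0.04,0,-0.014,0]],
  ],
)

```text
time: 5.2
tool_pos: [0.5453, 0.0633, 0.1359]
tool_rot: [-1.568, 0.001, -1.581]
contact_force: [0.3, 0.5, -0.2]
opening: 0.0302
```

```bash
cat > look.py <<'E'
import sys
from h import *
n=sys.argv[1]
go(-.045,.009,.136)
s=save('scene','s'+n);t=save('top','t'+n)
for nm,c,z in(('top',t,.118),('scene',s,.118)):
    hsv=cv2.cvtColor(c['frame'],cv2.COLOR_RGB2HSV)
    red=((hsv[...,1]>150)&(hsv[...,2]>90)&((hsv[...,0]<8)|(hsv[...,0]>172))).astype(np.uint8)
    k,l,st,ce=cv2.connectedComponentsWithStats(red)
    for i in range(1,k):
        if 30<st[i,4]<500:
            p=onz(c,ce[i],z); rel=p[:2]-O; q=np.array([rel@ex,rel@ey])
            if -.25<q[0]<.1 and abs(q[1])<.1: print(nm,'tag',ce[i].round(0),st[i,4],'station',q.round(4))
cv2.imwrite('pics/c'+n+'.png',np.hstack([cv2.resize(t['frame'][190:345,285:485,::-1],(400,310)),cv2.resize(s['frame'][150:300,150:350,::-1],(400,310))]))
E
python3 look.py 4
```

```text
t 5.2 station [-0.0994  0.009 ] z 0.1359 rot [-1.568e+00  1.000e-03 -1.581e+00] F [ 0.3  0.5 -0.2] open 0.03
shift [ 0.0544 -0.0001  0.0001] twist -0.1
scene tag [260. 232.] 135 station [-0.027   0.0116]
```

View pics/c4.png

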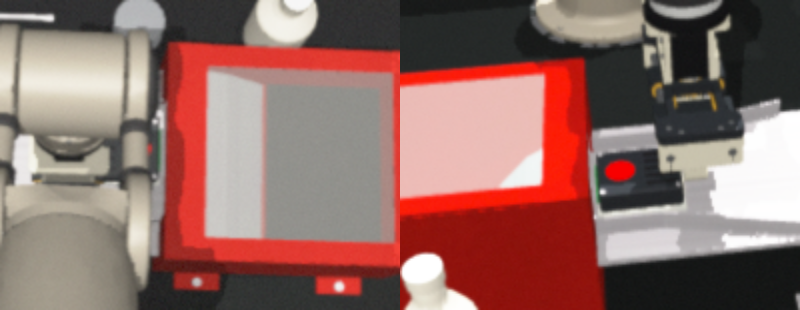

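Scene tag at (260,232) is station (-27, 12) mm, so the unit's middle is at about -47 mm and its rear at the finger fronts (-90 mm). That is consistent, and the unit is square and well within the opening.

send_rows(
  motion=[
    [[0.005,0,0,0],[0.01,0,-0.001,0],[0.015,0,-0.002,0],[0.02,0,-0.003,0],[0.025,0,-0.004,0],[0.03,0,-0.005,0],[0.035,0,-0.005,0],[0.04,0,-0.005,0]],
  ],
)

```text
time: 6.1
tool_pos: [0.5397, 0.0227, 0.1359]
tool_rot: [-1.568, 0.001, -1.581]
contact_force: [0.2, 0.6, 0.9]
opening: 0.0301
```

```bash
python3 look.py 5
```

```text
t 6.1 station [-0.0587  0.0037] z 0.1359 rot [-1.568e+00  1.000e-03 -1.581e+00] F [0.2 0.6 0.9] open 0.03
shift [ 0.0137 -0.0001  0.0053] twist -0.13
```

View pics/c5.png

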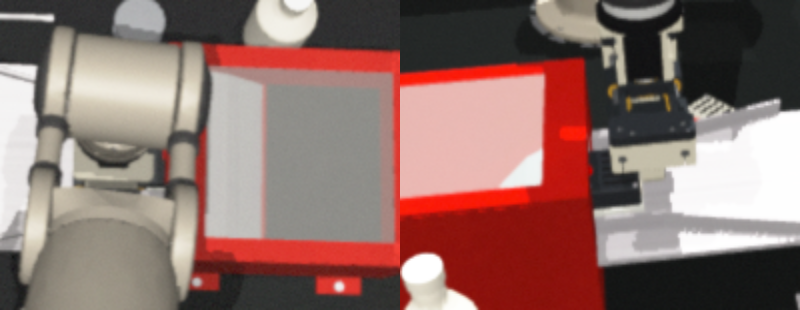

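Unit half in (its front is about 36 mm past the front face), with no notable force. I'll go on in small steps, watching the force as the gripper body passes over the roof edge.

send_rows(
  motion=[
    [[0.003,-0.001,0,0],[0.006,-0.001,0,0],[0.009,-0.001,0,0],[0.012,-0.001,0,0],[0.015,-0.001,0,0],[0.018,-0.001,0,0],[0.021,-0.001,0,0],[0.024,-0.001,0,0]],
  ],
)

```text
time: 7.0
tool_pos: [0.5395, -0.002, 0.1368]
tool_rot: [-1.568, 0.001, -1.582]
contact_force: [0.4, 0.6, 0.7]
opening: 0.0302
```

```bash
python3 look.py 6
```

```text
t 7.0 station [-0.034   0.0037] z 0.1368 rot [-1.568e+00  1.000e-03 -1.582e+00] F [0.4 0.6 0.7] open 0.03
shift [-0.011   0.0008  0.0052] twist -0.17
top tag [378. 278.] 198 station [ 0.0245 -0.0178]
```

View pics/c6.png

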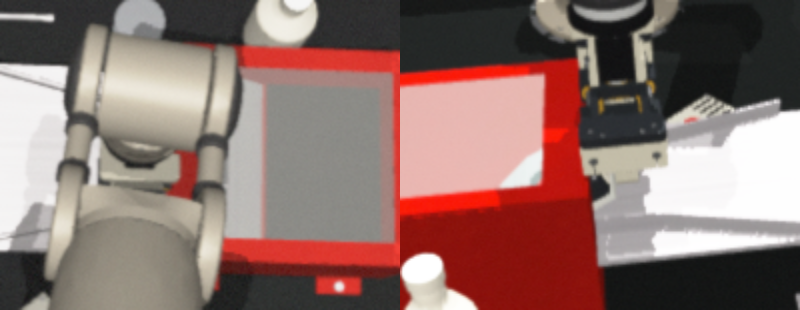

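send_rows(
  motion=[
    [[0.003,0,0,0],[0.006,0,0,0],[0.009,0,0,0],[0.012,0,0,0],[0.014,0,0,0],[0.016,0,0,0],[0.017,0,0,0],[0.018,0,0,0]],
  ],
)

```text
time: 7.9
tool_pos: [0.5393, -0.0202, 0.1368]
tool_rot: [-1.568, 0.001, -1.582]
contact_force: [-0.4, 1.0, -0.2]
opening: 0.0301
```

```bash
python3 look.py 7
```

```text
t 7.9 station [-0.0158  0.0037] z 0.1368 rot [-1.568e+00  1.000e-03 -1.582e+00] F [-0.4  1.  -0.2] open 0.03
shift [-0.0292  0.0008  0.0052] twist -0.19
top tag [384. 280.] 82 station [ 0.0376 -0.0229]
```

View pics/c7.png

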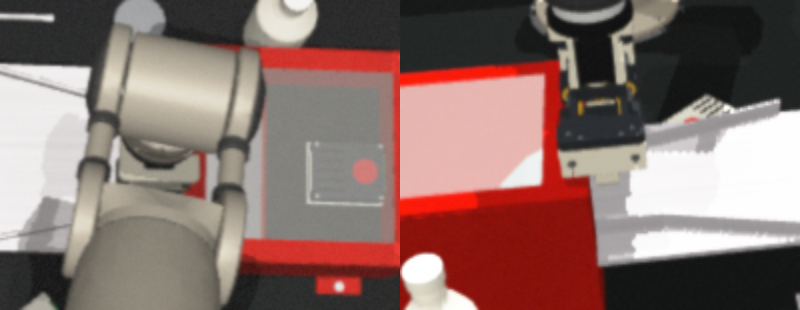

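The top crop shows the unit through the roof window, lying on the box floor with its tag at top (467,276). It has dropped in, so I draw straight back.

send_rows(
  motion=[
    [[-0.01,0,0,0],[-0.025,0,0,0],[-0.045,0,0,0],[-0.07,0,0,0],[-0.095,0,0,0],[-0.12,0,0,0],[-0.12,-0.03,0,0],[-0.12,-0.07,0,0]],
  ],
)

```text
time: 8.8
tool_pos: [0.5388, 0.102, 0.2057]
tool_rot: [-1.573, 0.001, -1.58]
contact_force: [0.7, -0.3, 0.4]
opening: 0.0301
```

send_rows(
  motion=[
    [[-0.02,-0.03,0,0],[-0.05,-0.05,0,0],[-0.08,-0.05,0,0],[-0.08,-0.05,0,0],[-0.08,-0.05,0,0],[-0.08,-0.05,0,0],[-0.08,-0.05,0,0],[-0.08,-0.05,0,0]],
  ],
)

```text
time: 9.6
tool_pos: [0.5397, 0.1812, 0.2556]
tool_rot: [-1.574, 0.0, -1.581]
contact_force: [0.2, -0.0, 1.3]
opening: 0.0303
```

send_rows(
  motion=[
    [[0,0,0,0],[0,0,0,0],[0,0,0,0],[0,0,0,0],[0,0,0,0],[0,0,0,0],[0,0,0,0],[0,0,0,0]],
  ],
)

```text
time: 10.4
tool_pos: [0.5396, 0.1813, 0.2555]
tool_rot: [-1.574, 0.0, -1.581]
contact_force: [0.7, -0.2, -0.2]
opening: 0.0303
```

send_rows(
  motion=[
    [[0,0,0,0],[0,0,0,0],[0,0,0,0],[0,0,0,0],[0,0,0,0],[0,0,0,0],[0,0,0,0],[0,0,0,0]],
  ],
)

```text
time: 11.2
tool_pos: [0.5396, 0.1813, 0.2556]
tool_rot: [-1.574, 0.0, -1.581]
contact_force: [0.4, 0.4, -0.3]
opening: 0.03
```

```bash
python3 -c "
from h import *
go(0,0,.2);c=save('top','t8');s=save('scene','s8');w=save('wrist','w8')
cv2.imwrite('pics/c8.png',np.hstack([cv2.resize(c['frame'][130:370,190:510,::-1],(400,300)),cv2.resize(s['frame'][:,:,::-1],(400,300))]))"
```

```text
t 11.2 station [-0.2173  0.0024] z 0.2556 rot [-1.574  0.    -1.581] F [ 0.4  0.4 -0.3] open 0.03
shift [ 0.2174  0.0555 -0.0018] twist -0.11
```

View pics/c8.png

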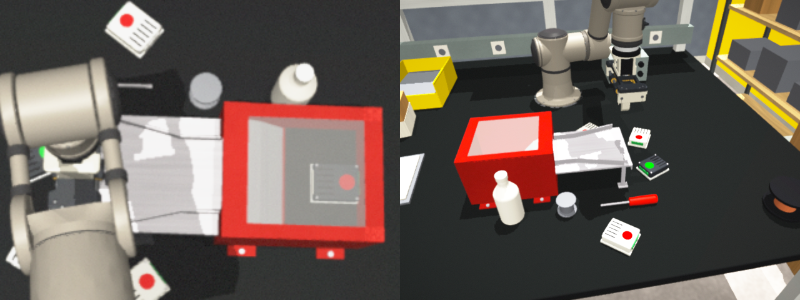

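View pics/w8.png

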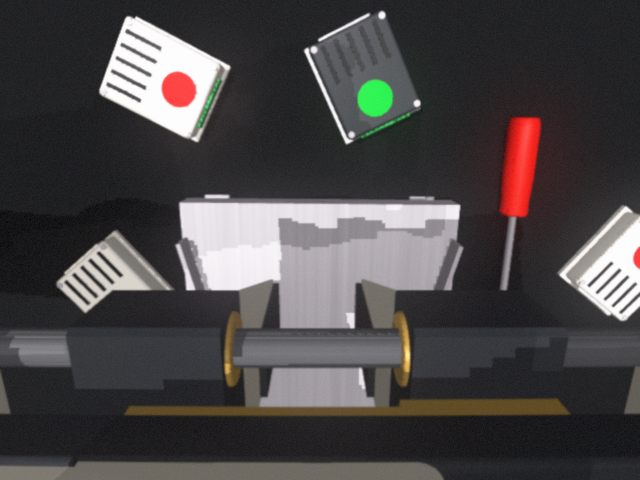

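send_rows(
  motion=[
    [[0,0,0,0],[0,0,0,0],[0,0,0,0],[0,0,0,0],[0,0,0,0],[0,0,0,0],[0,0,0,0],[0,0,0,0]],
  ],
)

```text
time: 12.15
tool_pos: [0.5397, 0.1813, 0.2556]
tool_rot: [-1.574, 0.0, -1.581]
contact_force: [0.1, 0.1, -0.1]
opening: 0.0302
```

```bash
python3 -c "
from h import *
c=save('top','t9');s=save('scene','s9')
for n,im in(('0',np.load('pics/top0.npz')['frame']),('7',np.load('pics/t7.npz')['frame']),('8',np.load('pics/t8.npz')['frame'])):
    d=np.abs(c['frame'][222:312,385:490].astype(int)-im[222:312,385:490]).max(2); print(n,'left part (slide/flap)',d[:,:35].mean().round(1),(d[:,:35]>40).sum(),'right',(d[:,35:]>40).sum())
s0=np.load('pics/scene0.npz')['frame'];d=np.abs(s['frame'].astype(int)-s0).max(2)
for nm,(x0,y0,x1,y1) in dict(bottle=(145,270,205,365),spool=(245,305,290,350),driver=(315,305,420,340),green=(380,245,432,287),white=(318,345,390,410),white2=(362,200,404,240),window=(105,188,230,250)).items(): print(nm,(d[y0:y1,x0:x1]>60).sum())
f=[x[200:330,355:510,::-1] for x in(np.load('pics/top0.npz')['frame'],c['frame'])]
g=[x[170:290,90:290,::-1] for x in(s0,s['frame'])]
cv2.imwrite('pics/c9.png',np.vstack([np.hstack([cv2.resize(x,(400,300)) for x in f]),np.hstack([cv2.resize(x,(400,240)) for x in g])]))"
```

```text
0 left part (slide/flap) 32.6 1 right 406
7 left part (slide/flap) 60.1 1785 right 0
8 left part (slide/flap) 2.3 0 right 0
bottle 0
spool 0
driver 35
green 0
white 0
white2 0
window 1
```

View pics/c9.png

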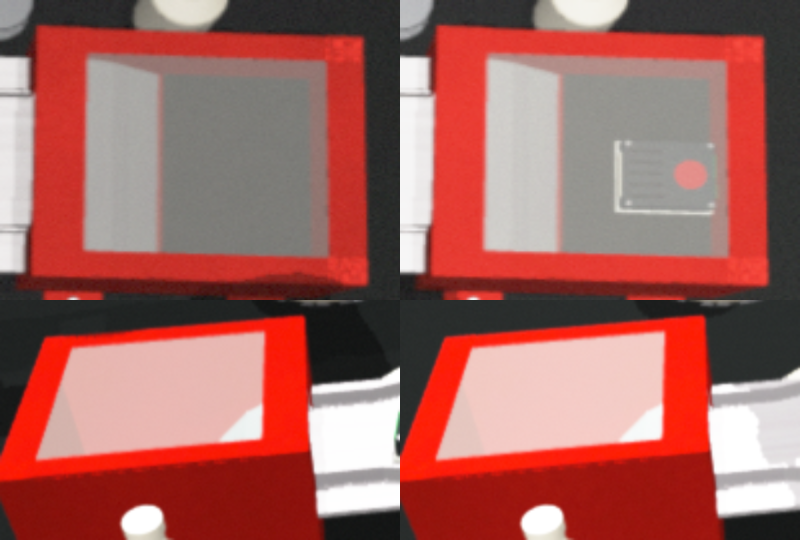

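send_rows(
  motion=[
    [[0,0,0,0],[0,0,0,0],[0,0,0,0],[0,0,0,0],[0,0,0,0],[0,0,0,0],[0,0,0,0],[0,0,0,0]],
  ],
)

```text
time: 13.05
tool_pos: [0.5397, 0.1813, 0.2556]
tool_rot: [-1.574, 0.0, -1.581]
contact_force: [0.2, 0.5, 0.6]
opening: 0.0301
```

```bash
python3 -c "
from h import *
s=sensors.observe();print(s['time'],np.round(s['contact_force'],1));print(hand_in())"
```

```text
13.05 [0.2 0.5 0.6]
the job is handed in; nothing more can be done
None
```

The red-tagged unit is inside the reject box and the job is handed in at 13.05 s. I pushed it squarely along the shelf with two partly open fingertips, without gripping it, until it tipped over the lip. Then I drew the fingers straight back and waited about 5 s for the flap to shut.

**Last checks:**
- **Unit:** it lies flat on the box floor, seen through the roof window.
- **Forces:** every contact force I read, at the end of each move, was about 1 N or less.
- **Flap:** I could not see it directly. I judge it shut because the wait was well over its 2 s closing time, the window shows no open flap, and the last two top pictures match there.
- **Other things:** the bottle, spool, green-tagged unit and two of the white look-alikes matched the first scene picture with no changed pixels. The third, by the shelf, is partly hidden there; I did not check it separately. The screwdriver area differed by 35 pixels, which I take to be the arm's shadow; I did not look into it further.

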